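# Burnish the rim of a resin round on the hand wheel

### The job

The blue resin round sits on a heavy, tilted hand-turned wheel whose rim rubs on a felt burnishing shoe. With your shut fingers push the upright vane of the yellow spring arm and follow it round so that the wheel makes one full turn counter-clockwise (seen from above), keeping the arm's pointer inside the green zone all the way from 30 degrees of wheel turn to 300 degrees, so that the rim is burnished evenly. Then ease off, let the wheel settle where one full turn brings it (not more than 20 degrees past it on the way, and never drive the arm onto its stop), let go, and leave everything else on the bench where it is.

Things in the scene. Friction and masses are not known exactly. Their poses are not given: they have to be found in the camera images.
- stand: Fixed stand of the wheel, grey round foot of radius 100 mm. Origin on the table under the hub, z up. The wheel's axis starts 74 mm above the origin and leans 8 degrees towards the stand's own -x: the wheel's -x side is low, +x high. A grey felt shoe that rubs the rim stands at the +y side, 168 to 210 mm from the axis, top 102 mm above the table.
- hub (a point): Point on the wheel's tilted axis in the top face of the blue disc (disc radius 165 mm). z: the wheel's axis, upwards; x turns with the wheel. A flat cap and the arm's hub, radius 20 mm, rise 19 mm above the face here.
- weight (a point): Centre of the top of the brass weight on the disc (radius 40 mm, 34 mm tall, 100 mm from the axis, across the hub from the relaxed arm). It is all the imbalance and pulls the wheel back with 0.22 N m x sin(turn), nominal; it is at the lowest point at turn 0 and 6.283, where the wheel rests.
- wheel (a joint): Turn of the wheel in rad, 0 at the start, growing counter-clockwise seen from above; a full turn is 6.283; stops at -1.0 and 7.2. Nominal: 16 kg with all on it, inertia 0.20 kg m2; viscous drag of shoe and grease 0.40 N m s/rad; dry friction 0.015 N m. The mass, and with it inertia and the weight's pull, may differ by a quarter.
- spring_arm (a joint): Lead of the yellow spring arm over the wheel in rad: it turns on the wheel's axis, is 0 relaxed and grows as its vane is pushed counter-clockwise. Spring 1.0 N m/rad (8.3 N/rad at the vane), damping 0.03 N m s/rad, arm 0.16 kg, stop at 0.80. At wheel 0 and arm 0 the arm points along the stand's +x.
- pointer (a point): Outer end of the yellow arm, 153 mm from the axis: the pointer, running over marks painted on the disc: red for arm 0 to 0.22 rad, green 0.22 to 0.52, red above. The 14 mm wide arm bar lies 9 to 17 mm above the disc's face.
- vane (a point): Centre of the upright vane on the yellow arm, a flat plate 66 mm radial x 8 mm thick x 48 mm tall, 120 mm from the wheel's axis and 35 mm above the disc's face (top edge 59 mm above the face). x points radially outwards, y counter-clockwise (the direction to push), z along the wheel's axis.
- amber_bottle: Amber bottle, diameter 40, height 100 mm, a bystander on the left; origin under its centre.
- clear_bottle: Clear bottle, diameter 44, height 120 mm, a bystander on the left; origin under its centre.
- clear_slab: Clear resin coaster 100 x 100 x 18 mm, a bystander on the right; origin under its centre.
- white_slab: White resin coaster 100 x 100 x 18 mm, a bystander on the right; origin under its centre.
- flower_slab: Pale resin coaster with flower dots, 100 x 100 x 18 mm, a bystander on the right; origin under its centre.

How it is judged (in metres and radians):
On the way, in this order (a step that is already met when the one before it is completed fails the run):
1. the wheel is under way, pushed with the pointer in the green (value of joint wheel between 0.5236 and 1.2 rad and value of joint spring_arm between 0.22 and 0.52 rad), for 0.1 s.
2. half a turn done with the pointer in the green (value of joint wheel between 3 and 3.7 rad and value of joint spring_arm between 0.22 and 0.52 rad), for 0.1 s.
3. the wheel nears the full turn with the pointer in the green (value of joint wheel between 4.9 and 5.236 rad and value of joint spring_arm between 0.22 and 0.52 rad), for 0.05 s.
At the end, for the whole second after the job is handed in: the wheel rests within 0.2 rad of one full turn (6.283 rad), turning slower than 0.06 rad/s, its spring arm relaxed (under 0.06 rad) (value of joint wheel between 6.083 and 6.483 rad and value of joint spring_arm below 0.06 rad and velocity of joint wheel between -0.06 and 0.06 rad/s); the robot touches nothing.
It fails at once if the pointer left the green zone (0.22 to 0.52 rad) while the wheel was between 30 and 300 degrees (value of joint wheel between 0.5236 and 5.236 rad and not (value of joint spring_arm between 0.22 and 0.52 rad)).
It fails at once if the spring arm was driven onto its stop (over 0.75 rad) (value of joint spring_arm above 0.75 rad).
It fails at once if the wheel ran more than 20 degrees (0.35 rad) past the full turn (value of joint wheel above 6.633 rad).
It fails at once if a bottle or coaster was moved by more than 30 mm (distance of any of amber_bottle, clear_bottle, clear_slab, white_slab, flower_slab from where it was at the start of the episode above 0.03 m).
It also fails if it takes over 64 s, if anything falls off the work surface, if the arm or the gripper's body presses on something with over 40 N, if the wrist force passes 120 N, or if a joint passes its speed limit or range.

### The arm

A 6-joint arm with a two-finger parallel gripper is mounted at the origin on the work surface. World frame = base frame: x ahead of the robot, y to its left, z up, the work surface at z = 0. Lengths are in mm, angles in degrees, forces in N, time in s.
With the tool pointing down it reaches from about 425 to 925 mm from the base axis. Payload 12.5 kg.
Tool frame: the origin (TCP) lies midway between the tips of the shut fingers; the grasp point (between the pads) lies manip.hold_point_z behind it (manip.hold_point_z is the distance from the TCP to the grasp point, in mm); z points along the fingers, y is the line along which they close (so a half turn about z gives the same grasp; the last joint's range is limited). The gripper opens to 85 mm and grips with 20 to 120 N. Pads are 22 mm wide; open, the fingers measure 114 mm over their backs; the gripper's body (76 mm by 85 mm) begins 54 mm behind the grasp point. The pads swing forward as they close: fully open they stand 13 mm farther back than shut.
Start: joints at [-69.477, 28.126, 89.318, -0, 62.55, -6.05], TCP at [279.618, -558.98, 231.327] pointing down, gripper open.
Joint ranges: [-177.58, 177.58], [-47.91, 125.51], [2.72, 160], [-65.01, 245.01], [3.68, 167.84], [-153.87, 153.87]. Speed limits (degrees/s): [127.2, 127.2, 159.86, 180, 180, 180].

### API

Orientations are given as [roll, pitch, yaw] about the fixed x, y, z axes, in that order (R = Rz(yaw) Ry(pitch) Rx(roll)).
In Python, from workcell import manip, cams, job gives the robot as it stands.
- The arm moves only by the tool drive_tool, never from a script. Its argument "rows" is a list that holds one entry, the list of rows, each a list of 6 numbers: the shift along the tool's x, y, z each as a share of 0.4 m, from -1 to 1, then the turn, a rotation vector about the tool's x, y, z each as a share of 180 degrees, from -1 to 1. A call has 1 to 10 rows; each row is the pose to reach, as a shift and turn from the pose commanded when the call began, along the tool's axes at that moment, turning the shorter way round; what a row does not reach only later rows make up. A row lasts 1/10 s, in which the tool goes at most 50 mm and 8.59 degrees, less where a joint would pass 70% of its speed; a pose out of reach is approached as far as the arm can. A call with a number of a shift or a turn outside -1 to 1 is refused whole. A call with a gripper value outside its range is refused whole. "gripper" is the closure, from 0 (fully open) to 1 (shut), set as the call begins (left out, the last holds). The fingers move at their own pace and stop on an object; the grip force is fixed at half the most. Time passes only in rows, so rows that repeat a pose let the fingers close. It gives the time, the measured TCP pose, the force, the opening and the grip force at its end, in the units of the state.
- manip.state(): the state, without advancing time (a new reading comes with each control period).
- cams.read_camera(name): name is "side" or "top" or "wrist"; returns a dict with "image" (420x560x3 uint8, red, green, blue), "K" (3x3 intrinsics, pixels), "eye" and "rotation" of the camera in the world; the wrist camera has in their place "T_tool_cam" (4x4, takes a point from camera to tool coordinates, whose origin is the TCP and whose axes are the flange's). Camera axes: x right, y down, z forward; pixel columns grow to the right and rows downward; lengths in mm; the calibration is good to about 2 mm. A picture is of the moment at which its call begins: read the wrist's pose just before it. There is no depth.
- job.finish_job(): hands the job in; it is judged then, once.
The state is a dict: "time": time; "joint_pos": joint angles; "joint_velocities": joint speeds; "joint_efforts": joint torques, N m; "tool_pos": TCP position; "eef_rot": TCP orientation; "ft_force": force on the tool from outside, world axes, zero at the start; "ft_torque": the same for the moment, N m; "grip_width": opening from 0.0 (shut) to 1.0 (fully open); "grip_force": force on a finger pad.
Only numpy, scipy, OpenCV 4.12 (cv2) and the standard library are available. Lean on these libraries where they do the work, as an engineer would, in place of code of your own. Each camera call takes 0.05 s, during which the arm holds its last target. There are 200 camera calls.

## Working session

There is one attempt and no reset: what is moved stays moved. The work goes in short steps, Python scripts to look and compute and a tool call to move; the robot and the scene stay as the last step left them, time stands still between calls to the robot, and variables do not carry over. Pictures are saved under pics/ and viewed, at most 10 in all, crops included, and the job is handed in when it is done.

Besides the shell and the picture viewer there is one more tool, called after "Request:" by a JSON object that holds its "api" and its "payload". drive_tool: Moves the arm, as the interface text tells. Shift numbers are shares of 0.4 m and turn numbers shares of 180 degrees, none past 1 either way. Its arguments: {"type":"object","properties":{"rows":{"type":"array"},"gripper":{"type":"number"}},"required":["rows"]}

```bash
ls; mkdir -p pics
python3 - <<'E'
from workcell import manip, cams, job
import cv2, numpy as np
s=manip.state(); print({k:np.round(v,2).tolist() for k,v in s.items()}, manip.hold_point_z)
for n in ("side","top"):
    c=cams.read_camera(n); cv2.imwrite(f"pics/{n}0.png",c["image"][:,:,::-1]); np.savez(f"pics/{n}0.npz",**c)
    print(n,np.round(c["K"],1).tolist(),np.round(c["eye"],1),np.round(c["rotation"],4).tolist())
E
```

```text
pics
{'time': 0.0, 'joint_pos': [-69.48, 28.16, 89.35, 0.0, 62.55, -6.05], 'joint_velocities': [-0.03, 0.03, 0.02, -0.08, 0.05, -0.02], 'joint_efforts': [0.0, -61.84, -26.16, 0.0, 0.0, 0.0], 'tool_pos': [279.53, -558.72, 230.71], 'eef_rot': [-179.93, -0.01, 26.58], 'ft_force': [-0.25, 0.01, 0.05], 'ft_torque': [-0.0, 0.01, -0.02], 'grip_force': 0.0, 'grip_width': 1.0} 18.700000000000003
side [[418.7, 0.0, 280.4], [0.0, 418.7, 210.5], [0.0, 0.0, 1.0]] [ 86.9 717.8 822.4] [-130.8081, 0.3258, -146.4561]
top [[505.3, 0.0, 281.2], [0.0, 505.3, 216.5], [0.0, 0.0, 1.0]] [ 235.1   22.1 1742.7] [-168.7694, 0.2199, -89.9142]
```

View pics/top0.png

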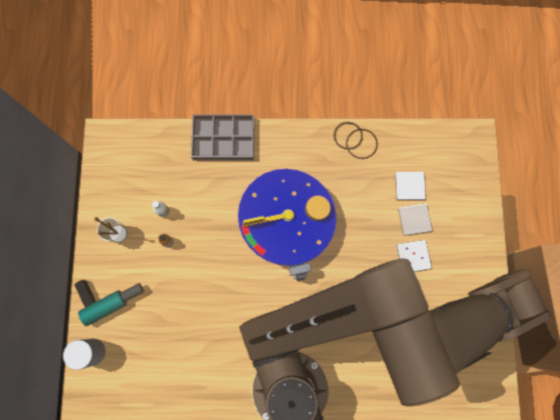

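View pics/side0.png

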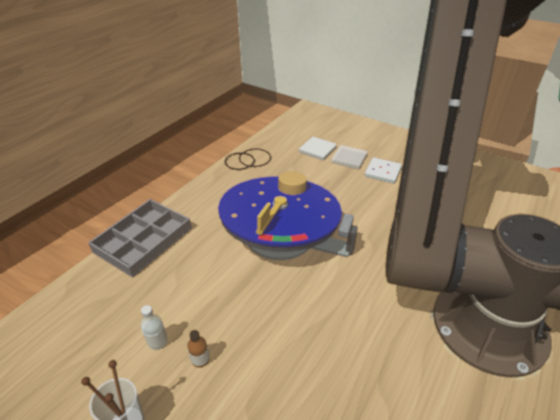

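The top view shows the blue disc centred near (287,217), the vane and arm pointing left to (245,222), the brass weight at (318,208) and the shoe at (300,270). In the side view the disc is centred near (280,210), the vane is at (265,217), the hub at (280,202) and the weight at (292,183). World +x is up in the top view and +y is left.

```bash
cat > h.py <<'E'
import numpy as np, cv2
from scipy.spatial.transform import Rotation as Ro
def cam(n,f=None):
    c=dict(np.load(f or f"pics/{n}0.npz")); c["R"]=Ro.from_euler("xyz",c["rotation"],degrees=True).as_matrix(); return c
def rays(c,uv):
    uv=np.atleast_2d(uv).astype(float)
    d=np.c_[uv,np.ones(len(uv))]@np.linalg.inv(c["K"]).T@c["R"].T
    return d/np.linalg.norm(d,axis=1)[:,None]
def onplane(c,uv,p,n):
    d=rays(c,uv); return c["eye"]+d*(((p-c["eye"])@n)/(d@n))[:,None]
def tri(cs,uvs):
    A=0;b=0
    for c,uv in zip(cs,uvs):
        d=rays(c,uv)[0]; P=np.eye(3)-np.outer(d,d); A=A+P; b=b+P@c["eye"]
    x=np.linalg.solve(A,b); return x
def proj(c,X):
    q=(np.atleast_2d(X)-c["eye"])@c["R"]@c["K"].T; return q[:,:2]/q[:,2:]
def mask(c,lo,hi):
    h=cv2.cvtColor(c["image"],cv2.COLOR_RGB2HSV); return cv2.inRange(h,np.array(lo),np.array(hi))
def big(m,k=1):
    n,l,s,ce=cv2.connectedComponentsWithStats(m); o=np.argsort(-s[1:,4])[:k]+1
    return [((l==i).astype(np.uint8)*255,s[i],ce[i]) for i in o]
E
python3 - <<'E'
from h import *
T,S=cam("top"),cam("side")
print("base origin in top",proj(T,[0,0,0]), "side",proj(S,[0,0,0]))
hull={}
for n,c in (("top",T),("side",S)):
    m=mask(c,(112,150,50),(130,255,255)); b=big(m)[0][0]
    cs,_=cv2.findContours(b,cv2.RETR_EXTERNAL,cv2.CHAIN_APPROX_NONE)
    k=cv2.convexHull(cs[0])[:,0]; c["hull"]=cs[0][:,0]; e=cv2.fitEllipse(k); print(n,e,len(k)); c["el"]=e
    y=mask(c,(18,120,90),(32,255,255)); cv2.imwrite(f"pics/y_{n}.png",y)
    for q in big(y,3): print("  yellow",q[1],q[2].round(1))
    y=mask(c,(12,120,90),(24,255,255))
    for u,v in ((318,208),(288,215),(255,222)) if n=="top" else ((292,183),(280,202),(265,217)): print(cv2.cvtColor(c["image"],cv2.COLOR_RGB2HSV)[v,u])
C=tri((T,S),(T["el"][0],S["el"][0])); print("disc centre",C,proj(T,C),proj(S,C))
d=np.deg2rad(8)
for az in (90,97,104):   # high side azimuth
    n=np.array([-np.sin(d)*np.cos(np.deg2rad(az)),-np.sin(d)*np.sin(np.deg2rad(az)),np.cos(d)])
    for dz in (-10,0,10):
        for c in (T,S):
            P=onplane(c,cv2.convexHull(c["hull"])[:,0],C+[0,0,dz],n)
            A=np.c_[2*P[:,:2],np.ones(len(P))]
            ex=np.array([np.cos(np.deg2rad(az))*np.cos(d),np.sin(np.deg2rad(az))*np.cos(d),np.sin(d)]); ey=np.cross(n,ex)
            q=np.c_[(P-C)@ex,(P-C)@ey]; s=np.linalg.lstsq(np.c_[2*q,np.ones(len(q))],(q**2).sum(1),rcond=None)[0]
            r=np.sqrt(s[2]+s[:2]@s[:2]); print(az,dz,(C+[0,0,0]+ex*s[0]+ey*s[1]).round(1),r.round(1))
E
```

```text
base origin in top [[289.83158689 389.59357203]] side [[488.74570572 325.226556  ]]
top ((286.7139587402344, 216.7994842529297), (93.09293365478516, 96.90425872802734), 126.8685531616211) 38
  yellow [306 197  24  23 403] [317.4 207.6]
  yellow [173 309  42  23 260] [192.4 319.8]
  yellow [244 210  50  16 253] [269.1 218. ]
[ 19 155 227]
[ 26 193 227]
[ 19 159 119]
side ((301.24688720703125, 216.55490112304688), (47.96876907348633, 76.40283966064453), 81.948974609375) 17
  yellow [257 197  29  37 367] [268.4 213.8]
  yellow [280 180  25  13 131] [289. 187.]
  yellow [283 174   3   2   4] [283.8 174.8]
[ 20 116 204]
[ 23 143 203]
[ 19 132 110]
disc centre [5.35241963e+02 1.09900955e-01 8.13738311e+01] [[289.82015637 225.19190068]] [[290.53072034 213.48854021]]
90 -10 [568.5   7.1  82.4] 162.5
90 -10 [529.7 -26.   77.7] 115.6
90 0 [566.5   8.5  82.6] 161.5
90 0 [522.9 -13.2  79.5] 113.8
90 10 [564.5  10.   82.8] 160.5
90 10 [ 5.161e+02 -4.000e-01  8.130e+01] 112.0
97 -10 [569.    7.1  81.8] 162.8
97 -10 [529.4 -25.4  77.9] 115.9
97 0 [566.8   8.5  82. ] 161.9
97 0 [522.4 -12.5  79.8] 114.1
97 10 [564.7  10.   82.2] 160.9
97 10 [5.153e+02 4.000e-01 8.180e+01] 112.3
104 -10 [569.6   7.2  81.2] 163.2
104 -10 [528.9 -24.7  78.2] 115.9
104 0 [567.2   8.6  81.4] 162.2
104 0 [521.6 -11.8  80.2] 114.1
104 10 [564.9  10.   81.7] 161.2
104 10 [514.4   1.2  82.2] 112.3
```

Run:
```python
from h import *
T,S=cam("top"),cam("side")
for n,c in (("top",T),("side",S)):
    m=mask(c,(112,150,50),(130,255,255)); m=cv2.morphologyEx(m,cv2.MORPH_CLOSE,np.ones((15,15)))
    b=big(m)[0][0]; cs,_=cv2.findContours(b,cv2.RETR_EXTERNAL,cv2.CHAIN_APPROX_NONE)
    k=cv2.convexHull(cs[0])[:,0].astype(float); e=cv2.fitEllipse(k.astype(np.float32)); c["el"]=e
    # keep real rim points: near the ellipse
    c["k"]=k; print(n,e,len(k))
C=tri((T,S),(T["el"][0],S["el"][0])); print("C",C,proj(T,C),proj(S,C))
d=np.deg2rad(8); az=np.deg2rad(97)
ex=np.array([np.cos(az)*np.cos(d),np.sin(az)*np.cos(d),np.sin(d)]); n=np.array([-np.sin(d)*np.cos(az),-np.sin(d)*np.sin(az),np.cos(d)]); ey=np.cross(n,ex)
for z in (75,85,95,105):
    for c in (T,S):
        P0=np.array([C[0],C[1],z]); P=onplane(c,c["k"],P0,n)-P0; q=np.c_[P@ex,P@ey]
        s=np.linalg.lstsq(np.c_[2*q,np.ones(len(q))],(q**2).sum(1),rcond=None)[0]; r=np.sqrt(s[2]+s[:2]@s[:2])
        print(z,(P0+ex*s[0]+ey*s[1]).round(1),r.round(1), "resid",np.std(np.hypot(*(q-s[:2]).T)).round(1))
im=[]
for c,(u,v,w) in ((T,(222,165,130)),(S,(205,160,150))):
    a=c["image"][v:v+int(w*.75),u:u+w,::-1]; im.append(cv2.resize(a,(400,300),interpolation=cv2.INTER_CUBIC))
cv2.imwrite("pics/crop1.png",np.hstack(im))
```

```text
top ((286.7139587402344, 216.7994842529297), (93.09293365478516, 96.90425872802734), 126.8685531616211) 38
side ((279.2944030761719, 211.18386840820312), (64.67041015625, 118.15924835205078), 94.46106719970703) 30
C [563.84751123  10.69238214  83.5350028 ] [[286.65144596 216.66432614]] [[279.47485027 211.22448314]]
75 [568.3   8.5  74.6] 162.6 resid 0.6
75 [580.7 -14.9  71.1] 162.2 resid 3.6
85 [566.3   8.6  84.7] 161.6 resid 0.6
85 [573.   -3.5  82.9] 159.7 resid 3.6
95 [564.3   8.7  94.7] 160.6 resid 0.6
95 [565.3   8.   94.6] 157.1 resid 3.5
105 [562.3   8.7 104.8] 159.7 resid 0.6
105 [557.6  19.4 106.3] 154.6 resid 3.5
```

View pics/crop1.png

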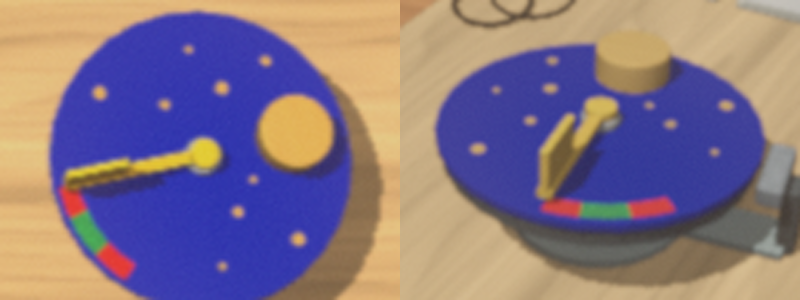

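The left crop shows the hub cap at (203,153), the weight top at (295,131) and the pointer end at (67,182). In the right crop the hub cap is at (600,105), the weight top at (634,48), and the vane's top edge runs from (542,150) to (573,117).

Run:
```python
from h import *
T,S=cam("top"),cam("side")
t=lambda a,b:(222+a*130/400,165+b*97/300); s=lambda a,b:(205+(a-400)*150/400,160+b*112/300)
for n,a,b in (("hubtop",t(203,153),s(601,104)),("weight",t(295,131),s(634,48)),("vane out top",t(67,178),s(543,150)),("vane in top",t(130,163),s(573,117))):
    X=tri((T,S),(a,b)); print(n,X.round(1),(proj(T,X)-a).round(1),(proj(S,X)-b).round(1))
# hubtop mask centroid & arm direction in top
y=mask(T,(21,120,90),(32,255,255)); q=big(y,2)
hub=np.array(t(203,153))
d=np.deg2rad(8)
X=tri((T,S),(hub,s(601,104)))
for p,h in ((t(295,131),34),(t(67,182),17),(t(98,172),59)):
    az=np.deg2rad(100)
    for _ in range(5):
        n=np.array([-np.sin(d)*np.cos(az),-np.sin(d)*np.sin(az),np.cos(d)]); P=onplane(T,p,X+n*(h-19),n)[0]-X
        a=np.arctan2(P[1],P[0]); 
    print(h,np.degrees(a),np.hypot(*P[:2]))
sh=onplane(T,[[300,270]],np.array([0,0,100.]),np.array([0,0,1.]))[0]-X; print("shoe",np.degrees(np.arctan2(sh[1],sh[0])),np.hypot(*sh[:2]))
```

```text
hubtop [563.2   6.7 124.2] [[-0. -0.]] [[0. 0.]]
weight [587.1 -91.6 122.3] [[0.  0.1]] [[-0.1 -0. ]]
vane out top [527.  147.  184.7] [[-0.3 -0.7]] [[1.  0.2]]
vane in top [543.4  82.4 169.5] [[-0. -0.]] [[0. 0.]]
34 -76.48675939654049 100.7573810372053
17 103.70833046983547 146.6741783538078
59 106.15424156918567 112.38763696965472
shoe -167.68406223363195 183.2954079122749
```

```bash
cat >> h.py <<'E'
AZ=np.deg2rad(103.6); D=np.deg2rad(8)
ex=np.array([np.cos(AZ)*np.cos(D),np.sin(AZ)*np.cos(D),np.sin(D)]); nz=np.array([-np.sin(D)*np.cos(AZ),-np.sin(D)*np.sin(AZ),np.cos(D)]); ey=np.cross(nz,ex)
C=np.array([562.8,9.2,104.]); W=np.c_[ex,ey,nz]      # wheel frame
RT=np.c_[ex,-ey,-nz]                                 # tool orientation used
def towheel(p): return (np.asarray(p)-C)@W
def fromwheel(q): return C+W@np.asarray(q,float)
def row(pos,rpy,p2,R2=RT):
    R=Ro.from_euler("xyz",rpy,degrees=True).as_matrix()
    return np.r_[R.T@(np.asarray(p2)-pos)/400, Ro.from_matrix(R.T@R2).as_rotvec()/np.pi]
E
python3 - <<'E'
from h import *
from workcell import manip
s=manip.state(); p=fromwheel([120,-50,110]); print(p, row(s["tool_pos"],s["eef_rot"],p).round(4), row(s["tool_pos"],s["eef_rot"],(s["tool_pos"]+p)/2+[20,0,30]).round(4))
E
```

```text
[587.05540316 121.5775479  229.63025968] [ 1.4484 -1.1773  0.0042  0.0296  0.0373 -0.4272] [ 0.7689 -0.5664 -0.0729  0.0296  0.0373 -0.4272]
```

Request:
{"api": "drive_tool", "payload": {"rows": [[[0.77,-0.57,-0.073,0.0296,0.0373,-0.4272],[0.77,-0.57,-0.073,0.0296,0.0373,-0.4272],[0.77,-0.57,-0.073,0.0296,0.0373,-0.4272],[0.77,-0.57,-0.073,0.0296,0.0373,-0.4272],[0.77,-0.57,-0.073,0.0296,0.0373,-0.4272],[0.77,-0.57,-0.073,0.0296,0.0373,-0.4272],[0.77,-0.57,-0.073,0.0296,0.0373,-0.4272],[0.77,-0.57,-0.073,0.0296,0.0373,-0.4272],[0.77,-0.57,-0.073,0.0296,0.0373,-0.4272],[0.77,-0.57,-0.073,0.0296,0.0373,-0.4272]]], "gripper": 1}}

```text
time: 1.1
tool_pos: [453.5, -216.5, 260.3]
eef_rot: [180.0, -8.0, 103.8]
ft_force: [0.4, -0.5, 0.7]
grip_width: 0.003
grip_force: 0.0
```

Run:
```python
from h import *
from workcell import manip
s=manip.state(); p=fromwheel([120,-50,110]); print(s["tool_pos"],s["eef_rot"],s["joint_pos"],s["ft_force"],s["grip_width"]);print(row(s["tool_pos"],s["eef_rot"],p).round(4))
```

```text
[ 453.47686544 -216.51737195  260.3292696 ] [179.99170847  -7.95532157 103.84242768] [-35.70597703  18.40943414 101.1754456    5.62266376  66.58072588
 -52.06208185] [ 0.37412462 -0.45497285  0.71995705] 0.0030113204252451703
[ 7.230e-01  5.264e-01  1.786e-01 -1.000e-04  2.000e-04  1.300e-03]
```

Request:
{"api": "drive_tool", "payload": {"rows": [[[0.723,0.526,0.179,0,0,0],[0.723,0.526,0.179,0,0,0],[0.723,0.526,0.179,0,0,0],[0.723,0.526,0.179,0,0,0],[0.723,0.526,0.179,0,0,0],[0.723,0.526,0.179,0,0,0],[0.723,0.526,0.179,0,0,0],[0.723,0.526,0.179,0,0,0],[0.723,0.526,0.179,0,0,0],[0.723,0.526,0.179,0,0,0]]]}}

```text
time: 2.1
tool_pos: [587.7, 119.2, 229.3]
eef_rot: [-180.0, -7.9, 103.4]
ft_force: [-1.0, 0.7, -0.4]
grip_width: -0.0
grip_force: 0.0
```

Run:
```python
from h import *
from workcell import manip,cams
s=manip.state(); p=fromwheel([120,-50,26]); print(s["tool_pos"],towheel(s["tool_pos"]),s["eef_rot"],s["joint_pos"].round(1),s["ft_force"]);print(row(s["tool_pos"],s["eef_rot"],p).round(4))
c=cams.read_camera("wrist"); cv2.imwrite("pics/wr1.png",c["image"][:,:,::-1]); c.pop("image"); print(c)
```

```text
[587.68633742 119.15558406 229.26413803] [117.47098542 -50.0437378  109.98571009] [-179.95874566   -7.92246994  103.44094998] [  1.8  26.5  93.    8.8  62.4 -15.8] [-0.96254772  0.71221849 -0.42068231]
[ 6.6e-03 -1.0e-04  2.1e-01 -1.0e-04  4.0e-04 -9.0e-04]
{'K': array([[308.68037165,   0.        , 281.9099058 ],
       [  0.        , 308.68037165, 208.40207874],
       [  0.        ,   0.        ,   1.        ]]), 'T_tool_cam': array([[ 1.55520927e-03, -9.48917121e-01, -3.15521599e-01,
         8.08380068e+01],
       [ 9.99998662e-01,  1.31568777e-03,  9.72131695e-04,
        -1.00227632e+00],
       [-5.07344501e-04, -3.15522689e-01,  9.48917897e-01,
        -1.42035851e+02],
       [ 0.00000000e+00,  0.00000000e+00,  0.00000000e+00,
         1.00000000e+00]])}
```

View pics/wr1.png

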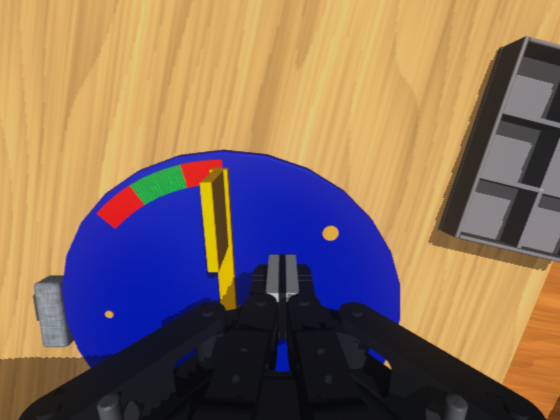

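The wrist view shows the fingers at (282,280) beside the vane. The vane's top edge runs from (210,180) to (213,270), and the red, green and red marks lie on the left. The tool is on the clockwise side of the vane, as planned.

Request:
{"api": "drive_tool", "payload": {"rows": [[[0.006,0,0.1,0,0,0],[0.006,0,0.2,0,0,0],[0.006,0,0.21,0,0,0],[0.006,0,0.21,0,0,0],[0.006,0,0.21,0,0,0],[0.006,0,0.21,0,0,0]]]}}

```text
time: 2.75
tool_pos: [585.5, 133.3, 148.6]
eef_rot: [179.8, -7.9, 103.6]
ft_force: [-0.5, -0.1, 0.2]
grip_width: 0.002
grip_force: 0.0
```

Run:
```python
from h import *
from workcell import manip,cams
for i in range(6):
    s=manip.state(); print(s["time"],towheel(s["tool_pos"]).round(2),s["eef_rot"].round(2),s["ft_force"].round(2)@W,s["ft_torque"].round(2))
    c=cams.read_camera(("top","side")[i%2])
    cv2.imwrite(f"pics/d{i%2}.png",c["image"][:,:,::-1]); np.savez(f"pics/{('top','side')[i%2]}1.npz",**c)
a=cv2.imread("pics/d0.png")[155:280,210:370]; b=cv2.imread("pics/d1.png")[140:265,200:360]
cv2.imwrite("pics/crop2.png",np.hstack([cv2.resize(x,(400,312),interpolation=cv2.INTER_CUBIC) for x in (a,b)]))
```

```text
2.75 [120.38 -51.24  28.13] [179.82  -7.91 103.58] [0.05016882 0.45854524 0.22520957] [-0.06 -0.05  0.03]
2.8 [120.49 -51.1   27.87] [179.84  -7.91 103.59] [ 0.28258649 -0.87272136 -0.68600459] [-0.06 -0.    0.03]
2.85 [120.62 -50.96  27.57] [179.87  -7.91 103.59] [ 0.32937794 -0.68365986 -0.23815829] [-0.04 -0.01 -0.04]
2.9 [120.71 -50.82  27.25] [179.9   -7.92 103.6 ] [-0.52858065 -1.0448611   0.34694061] [-0.07 -0.05 -0.03]
2.95 [120.76 -50.73  26.98] [179.92  -7.92 103.61] [-0.14072569 -0.55605527 -0.40434987] [-0.01  0.02 -0.01]
3.0 [120.79 -50.67  26.74] [179.94  -7.93 103.61] [-0.25829934  0.15237451  0.85426194] [-0.09 -0.05  0.01]
```

View pics/crop2.png

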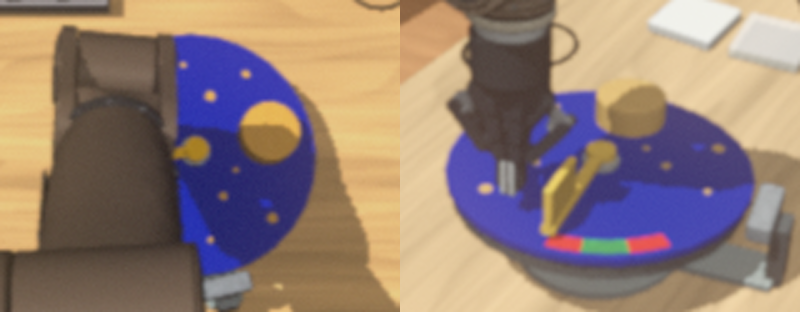

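The side crop shows the fingers at (507,178) with clear space before the vane at (560,195). The arm hides part of the disc from the top camera. The force readings are noisy, about 0.5 N. I'll check the tracking lag on a short ramp.

Request:
{"api": "drive_tool", "payload": {"rows": [[[0,-0.0175,0,0,0,0],[0,-0.035,0,0,0,0],[0,-0.0525,0,0,0,0]]]}}

```text
time: 3.35
tool_pos: [563.4, 128.7, 146.6]
eef_rot: [-180.0, -7.9, 103.6]
ft_force: [0.3, 0.2, 0.2]
grip_width: -0.001
grip_force: 0.0
```

```bash
cat >> h.py <<'E'
def wrap(a,ref): return a+2*np.pi*np.round((ref-a)/(2*np.pi))
def angles(c,ref=0.):
    """wheel angle from painted green / red marks and brass weight; c has R"""
    out={}; h=cv2.cvtColor(c["image"],cv2.COLOR_RGB2HSV)
    for n,m,hh,off in (("green",cv2.inRange(h,(45,90,40),(85,255,255)),0,.37),
                  ("red",cv2.inRange(h,(0,150,60),(6,255,255))|cv2.inRange(h,(174,150,60),(180,255,255)),0,.37),
                  ("brass",cv2.inRange(h,(12,110,100),(22,255,255)),25,np.pi)):
        v,u=np.nonzero(m)
        if not len(u): continue
        P=(onplane(c,np.c_[u,v],C+nz*hh,nz)-C)@W; r=np.hypot(P[:,0],P[:,1])
        k=(r<165)&(r>130) if n!="brass" else (r<150)&(r>50)
        if k.sum()<8: continue
        q=P[k].mean(0); out[n]=(round(float(wrap(np.arctan2(q[1],q[0])-off,ref)),3),round(float(np.hypot(*q[:2])),1),int(k.sum()))
    return out
E
python3 - <<'E'
from h import *
from workcell import manip,cams
for i in range(8):
    s=manip.state(); print(s["time"],towheel(s["tool_pos"]).round(2),s["ft_force"].round(2)@W)
    if i<7: c=cams.read_camera("side")
for n,f in (("top","pics/top0.npz"),("side","pics/side0.npz"),("side","pics/side1.npz"),("top","pics/top1.npz")): print(f,angles(cam(n,f)))
c["R"]=cam("side")["R"]; print(angles(c))
E
```

```text
3.35 [120.84 -28.67  26.06] [ 0.14227256 -0.30710647  0.14157731]
3.4 [120.91 -27.76  26.07] [0.00733512 0.80750942 0.20093463]
3.45 [120.85 -28.52  26.22] [ 0.8914344  -0.58943699 -0.46862431]
3.5 [120.79 -29.14  26.33] [ 0.46116861 -0.51137222  0.62186973]
3.55 [120.76 -29.49  26.32] [0.07349461 0.60402547 0.43399514]
3.6 [120.76 -29.68  26.27] [ 0.41409237 -0.24894275 -0.16927792]
3.65 [120.73 -29.73  26.21] [-0.05312088  0.3854912  -0.23489296]
3.7 [120.77 -29.72  26.13] [-0.26660749 -0.57972946  0.44140027]
pics/top0.npz {'green': (-0.005, 145.9, 63), 'red': (0.059, 141.2, 92), 'brass': (0.015, 70.4, 532)}
pics/side0.npz {'green': (-0.002, 145.1, 76), 'red': (0.037, 140.7, 106), 'brass': (-0.02, 26.9, 663)}
pics/side1.npz {'green': (-0.004, 145.1, 76), 'red': (0.04, 140.6, 103), 'brass': (-0.034, 22.7, 643)}
pics/top1.npz {'brass': (0.01, 100.0, 445)}
{'green': (-0.004, 145.1, 76), 'red': (0.04, 140.6, 103), 'brass': (-0.028, 21.1, 652)}
```

Request:
{"api": "drive_tool", "payload": {"rows": [[[0,-0.015,0,0,0,0],[0,-0.03,0,0,0,0],[0,-0.04,0,0,0,0],[0,-0.045,0,0,0,0],[0,-0.05,0,0,0,0],[0,-0.055,0,0,0,0],[0,-0.06,0,0,0,0],[0,-0.065,0,0,0,0],[0,-0.07,0,0,0,0],[0,-0.074,0,0,0,0]]]}}

```text
time: 4.7
tool_pos: [535.3, 121.8, 146.7]
eef_rot: [180.0, -7.9, 103.6]
ft_force: [1.0, -0.2, 0.1]
grip_width: -0.005
grip_force: 0.4
```

Request:
{"api": "drive_tool", "payload": {"rows": [[[0,0,0,0,0,0],[0,0,0,0,0,0],[0,0,0,0,0,0],[0,0,0,0,0,0],[0,0,0,0,0,0],[0,0,0,0,0,0],[0,0,0,0,0,0],[0,0,0,0,0,0],[0,0,0,0,0,0],[0,0,0,0,0,0]]]}}

```text
time: 5.7
tool_pos: [535.4, 121.9, 146.7]
eef_rot: [180.0, -7.9, 103.6]
ft_force: [0.5, -0.1, 0.6]
grip_width: 0.002
grip_force: 0.1
```

Request:
{"api": "drive_tool", "payload": {"rows": [[[0,0,0,0,0,0],[0,0,0,0,0,0],[0,0,0,0,0,0],[0,0,0,0,0,0],[0,0,0,0,0,0],[0,0,0,0,0,0],[0,0,0,0,0,0],[0,0,0,0,0,0],[0,0,0,0,0,0],[0,0,0,0,0,0]]]}}

```text
time: 6.7
tool_pos: [535.5, 121.9, 146.7]
eef_rot: [180.0, -7.9, 103.6]
ft_force: [0.4, -0.1, -0.6]
grip_width: -0.005
grip_force: 0.1
```

Run:
```python
from h import *
from workcell import manip,cams
F=[]
for i in range(6):
    s=manip.state(); F.append(s["ft_force"]@W); n=("side","side","wrist","side","top","side")[i]
    c=cams.read_camera(n)
    if n=="wrist":
        cv2.imwrite("pics/wr2.png",c["image"][:,:,::-1]); M=c["T_tool_cam"]; Rt=Ro.from_euler("xyz",s["eef_rot"],degrees=True).as_matrix()
        c["R"]=Rt@M[:3,:3]; c["eye"]=s["tool_pos"]+Rt@M[:3,3]
    else: c["R"]=cam(n)["R"]
    if n=="top": c2=c
    print(s["time"],n,towheel(s["tool_pos"]).round(2),angles(c))
    if n=="wrist": np.savez("pics/wr2.npz",**c)
print(np.mean(F,0),np.std(F,0))
cv2.imwrite("pics/top2.png",c2["image"][150:285,210:390,::-1])
```

```text
6.7 side [1.2074e+02 8.0000e-02 2.6140e+01] {'green': (0.142, 145.4, 76), 'red': (0.18, 140.7, 103), 'brass': (-0.038, 35.3, 451)}
6.75 side [1.2078e+02 6.0000e-02 2.6150e+01] {'green': (0.142, 145.4, 76), 'red': (0.18, 140.7, 103), 'brass': (-0.043, 34.0, 454)}
6.8 wrist [1.208e+02 6.000e-02 2.614e+01] {'green': (0.146, 146.6, 2299), 'red': (0.202, 142.6, 2967), 'brass': (2.908, 112.2, 1425)}
6.85 side [1.2077e+02 7.0000e-02 2.6140e+01] {'green': (0.142, 145.4, 76), 'red': (0.177, 140.7, 102), 'brass': (-0.039, 34.5, 450)}
6.9 top [1.2077e+02 8.0000e-02 2.6130e+01] {'brass': (0.146, 99.8, 456)}
6.95 side [1.2076e+02 8.0000e-02 2.6120e+01] {'green': (0.142, 145.4, 76), 'red': (0.18, 140.8, 101), 'brass': (-0.038, 35.1, 448)}
[-0.14947751 -0.27008966 -0.14377433] [0.37824767 0.37032067 0.44429478]
```

View pics/wr2.png

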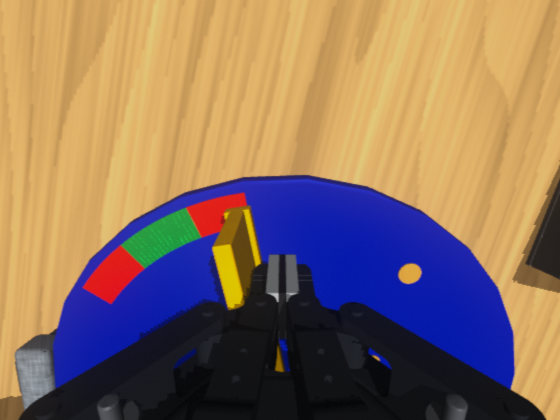

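The wrist view shows the fingers against the vane. The green mark is at (165,235) and the wheel stands at 0.145 rad. That equilibrium gives the contact offset: finger half-width about 15 mm, vane at about 0.177 rad. Next is a planner and observer that fits the wheel model to the camera angles.

```bash
cat > plan.py <<'E'
import sys,json,os
from h import *
from scipy.optimize import least_squares
HX,HY,RHO=11.,15.3,120.
def sup(f): return 4+HX*abs(np.sin(f))+HY*abs(np.cos(f))
def tcp(f): u=np.array([np.cos(f),np.sin(f)]); v=np.array([-u[1],u[0]]); return RHO*u-sup(f)*v
def vane(xy,ref):
    r=np.hypot(*xy); f=ref
    for _ in range(30): f=wrap(np.arctan2(xy[1],xy[0])+np.arcsin(sup(f)/r),ref)
    return f
DT=.005
def acc(th,w,L,m,b): return (max(L,0)-.22*m*np.sin(th)-b*w-.015*np.tanh(w/.01))/(.2*m)
def sim(kn,t1,m,b,th=.145,w=0.):
    ts=np.arange(kn[0][0],t1+DT/2,DT); ph=np.interp(ts,*np.array(kn).T); H=np.empty((len(ts),3))
    for i,p in enumerate(ph):
        H[i]=th,w,p-th; w+=DT*acc(th,w,p-th,m,b); th+=DT*w
    return ts,H
def brass(c,ref):
    h=cv2.cvtColor(c["image"],cv2.COLOR_RGB2HSV); v,u=np.nonzero(cv2.inRange(h,(14,90,60),(23,255,255)))
    P=(onplane(c,np.c_[u,v],C+nz*24,nz)-C)@W; q=np.array([np.cos(ref+np.pi),np.sin(ref+np.pi)])*100
    for rad in (75,60,55,55):
        k=np.hypot(*(P[:,:2]-q).T)<rad
        if k.sum()<30: return None
        q=P[k,:2].mean(0)
    return round(float(wrap(np.arctan2(q[1],q[0])-np.pi,ref)),3),round(float(np.hypot(*q)),1),int(k.sum())
def main(target,nrows,views,w=1.,use=None,stop=None):
    from workcell import manip,cams
    lg=json.load(open("log.json")) if os.path.exists("log.json") else None
    s=manip.state(); t=s["time"]; q=towheel(s["tool_pos"])
    if lg is None: lg=dict(kn=[[t-.01,vane(q[:2],.17)]],obs=[],cmd=q.tolist(),m=1.,b=.4)
    kn=lg["kn"]; phc=vane(q[:2],kn[-1][1]); print("t",t,"tool",q.round(1),"cmd",np.round(lg["cmd"],1),"phi meas",round(phc,3),"log",round(kn[-1][1],3))
    th0=sim(kn+[[t,kn[-1][1]]],t,lg["m"],lg["b"])[1][-1]; print("pred",th0.round(3))
    f=(s["ft_force"]@W); fl=(q[0]*f[1]-q[1]*f[0])/1000; print("lead by force",round(-fl,3))
    for n in views:
        t_im=manip.state()["time"]; c=cams.read_camera(n); c["R"]=cam(n)["R"]; a=angles(c,th0[0]); b=brass(c,th0[0]); print(n,"green",a.get("green"),"brass",b)
        g=a.get("green")
        if g and g[2]>50 and abs(g[1]-145.3)<4 and abs(g[0]-th0[0])<.3: lg["obs"].append([t_im,g[0]+.004,.012])
        elif b and abs(b[1]-100)<9 and b[2]>250 and abs(b[0]-th0[0])<.3: lg["obs"].append([t_im,b[0],.03])
    kn.append([t,kn[-1][1]]); t=manip.state()["time"]
    if lg["obs"] and t>kn[0][0]+.5:
        def res(x):
            ts,H=sim(kn+[[t,kn[-1][1]]],t,x[0],x[1]); 
            return [ (np.interp(o[0],ts,H[:,0])-o[1])/o[2] for o in lg["obs"]]+[(x[0]-1)/.15,(x[1]-.4)/.05]
        r=least_squares(res,[lg["m"],lg["b"]],bounds=([.7,.25],[1.3,.6]),diff_step=.01); lg["m"],lg["b"]=map(float,r.x); print("fit m,b",r.x.round(3),"res rad",np.round([a*o[2] for a,o in zip(r.fun,lg["obs"])],3)[-4:])
    kn.append([t,kn[-1][1]]); ts,H=sim(kn,t,lg["m"],lg["b"]); th,om,L=H[-1]; print("now th,w,lead",H[-1].round(3))
    # plan rows: lead moves towards the target
    st=(th,om); ph=kn[-1][1]; rows=[]; new=[]; cmd=np.array(lg["cmd"]); tt=t
    for i in range(nrows):
        want=target(th); best=None
        x,y=th,om
        for d in np.arange(-.02,.19,.005):
            if stop and ph+d>stop: d=stop-ph
            x,y=th,om
            for k in range(20):
                p=ph+d*k/20; a=acc(x,y,p-x,lg["m"],lg["b"]); y+=DT*a; x+=DT*y
            e=abs(ph+d-x-want)+.3*max(0,abs(d-(lg.get("d",0.)))-.06)
            if best is None or e<best[0]: best=(e,d,x,y)
        _,d,th,om=best; lg["d"]=d; ph+=d; tt+=.1
        z=tcp(ph); r=np.array([(z[0]-cmd[0])/400,-(z[1]-cmd[1])/400]).round(3); rows.append([float(r[0]),float(r[1]),0,0,0,0])
        xy=cmd[:2]+[400*r[0],-400*r[1]]; ph=vane(xy,ph); new.append([tt,ph])
    kn+=new; lg["cmd"][:2]=xy.tolist()
    for m,b in ((lg["m"],lg["b"]),(lg["m"]*.85,lg["b"]),(lg["m"]*1.15,lg["b"]),(lg["m"],lg["b"]*1.15),(lg["m"],lg["b"]*.85)):
        _,G=sim(kn[-nrows-1:],tt+.05,m,b,*st); print("m%.2f b%.2f"%(m,b),"th",G[20::20,0].round(2),"lead",G[20::20,2].round(2))
    json.dump(lg,open("next.json","w")); print(json.dumps([rows]))
E
cat > go.py <<'E'
import sys,shutil,os
from plan import main
if os.path.exists("next.json"): shutil.move("next.json","log.json")
n=int(sys.argv[1]); base=float(sys.argv[2]); amp=float(sys.argv[3])
import numpy as np
main(lambda th: base+amp*np.sin(th),n,sys.argv[4].split(","),stop=float(sys.argv[5]) if len(sys.argv)>5 else None)
E
python3 -c "
from h import *; from plan import brass
for n,f in (('top','pics/top0.npz'),('side','pics/side0.npz'),('side','pics/side1.npz'),('top','pics/top1.npz')): print(brass(cam(n,f),0))"
python3 go.py 7 0.37 0.03 side
```

```text
(0.016, 101.0, 449)
(-0.011, 92.5, 469)
(-0.014, 90.4, 466)
(0.017, 101.1, 442)
t 7.0 tool [1.208e+02 1.000e-01 2.610e+01] cmd [1.208e+02 1.000e-01 2.610e+01] phi meas 0.175 log 0.175
pred [ 0.145 -0.     0.03 ]
lead by force 0.082
side green (0.142, 145.4, 76) brass (0.069, 103.3, 348)
now th,w,lead [ 0.145 -0.     0.03 ]
m1.00 b0.40 th [0.15 0.15 0.18 0.21 0.25 0.29 0.35] lead [0.22 0.37 0.37 0.38 0.38 0.37 0.38]
m0.85 b0.40 th [0.15 0.16 0.18 0.22 0.26 0.31 0.37] lead [0.22 0.37 0.37 0.37 0.36 0.36 0.36]
m1.15 b0.40 th [0.15 0.15 0.17 0.2  0.24 0.28 0.33] lead [0.22 0.37 0.38 0.39 0.39 0.39 0.4 ]
m1.00 b0.46 th [0.15 0.15 0.18 0.21 0.24 0.29 0.34] lead [0.22 0.37 0.37 0.38 0.38 0.38 0.39]
m1.00 b0.34 th [0.15 0.16 0.18 0.21 0.25 0.3  0.36] lead [0.22 0.37 0.37 0.38 0.37 0.37 0.37]
[[[-0.002, -0.054, 0, 0, 0, 0], [-0.014, -0.101, 0, 0, 0, 0], [-0.016, -0.108, 0, 0, 0, 0], [-0.02, -0.118, 0, 0, 0, 0], [-0.025, -0.129, 0, 0, 0, 0], [-0.031, -0.141, 0, 0, 0, 0], [-0.039, -0.156, 0, 0, 0, 0]]]
```

Request:
{"api": "drive_tool", "payload": {"rows": [[[-0.002,-0.054,0,0,0,0],[-0.014,-0.101,0,0,0,0],[-0.016,-0.108,0,0,0,0],[-0.02,-0.118,0,0,0,0],[-0.025,-0.129,0,0,0,0],[-0.031,-0.141,0,0,0,0],[-0.039,-0.156,0,0,0,0]]]}}

```text
time: 7.75
tool_pos: [478.7, 92.0, 144.5]
eef_rot: [180.0, -7.9, 103.6]
ft_force: [2.9, 0.2, 0.3]
grip_width: -0.002
grip_force: 1.3
```

```bash
python3 go.py 6 0.37 0.03 side
```

```text
t 7.75 tool [104.9  62.3  26.2] cmd [105.2  62.5  26.1] phi meas 0.724 log 0.723
pred [0.346 0.538 0.377]
lead by force 0.271
side green (0.355, 147.0, 60) brass (0.558, 117.7, 136)
fit m,b [0.938 0.392] res rad [-0.001 -0.003]
now th,w,lead [0.384 0.567 0.339]
m0.94 b0.39 th [0.44 0.5  0.56 0.63 0.69 0.75] lead [0.38 0.38 0.38 0.38 0.39 0.39]
m0.80 b0.39 th [0.44 0.5  0.57 0.63 0.7  0.76] lead [0.38 0.38 0.38 0.38 0.38 0.38]
m1.08 b0.39 th [0.44 0.5  0.56 0.62 0.68 0.74] lead [0.38 0.39 0.39 0.39 0.39 0.4 ]
m0.94 b0.45 th [0.44 0.5  0.56 0.62 0.67 0.73] lead [0.38 0.39 0.39 0.39 0.4  0.41]
m0.94 b0.33 th [0.44 0.51 0.57 0.64 0.7  0.77] lead [0.38 0.38 0.38 0.37 0.37 0.37]
[[[-0.018, -0.026, 0, 0, 0, 0], [-0.03, -0.041, 0, 0, 0, 0], [-0.043, -0.055, 0, 0, 0, 0], [-0.058, -0.069, 0, 0, 0, 0], [-0.074, -0.083, 0, 0, 0, 0], [-0.091, -0.095, 0, 0, 0, 0]]]
```

Request:
{"api": "drive_tool", "payload": {"rows": [[[-0.018,-0.026,0,0,0,0],[-0.03,-0.041,0,0,0,0],[-0.043,-0.055,0,0,0,0],[-0.058,-0.069,0,0,0,0],[-0.074,-0.083,0,0,0,0],[-0.091,-0.095,0,0,0,0]]]}}

```text
time: 8.4
tool_pos: [449.7, 47.6, 139.4]
eef_rot: [180.0, -7.9, 103.6]
ft_force: [2.9, 3.2, -0.2]
grip_width: -0.0
grip_force: 1.5
```

```bash
python3 go.py 7 0.37 0.03 side; python3 - <<'E'
E
```

```text
t 8.4 tool [ 68.3 100.9  26.2] cmd [ 68.8 100.5  26.1] phi meas 1.144 log 1.139
pred [0.75  0.62  0.388]
lead by force 0.486
side green (0.716, 147.5, 55) brass (0.771, 93.0, 472)
fit m,b [0.949 0.433] res rad [-0.001 -0.011  0.007]
now th,w,lead [0.757 0.6   0.382]
m0.95 b0.43 th [0.82 0.87 0.93 0.98 1.04 1.09 1.14] lead [0.39 0.39 0.39 0.39 0.4  0.39 0.4 ]
m0.81 b0.43 th [0.82 0.88 0.93 0.99 1.05 1.1  1.15] lead [0.39 0.39 0.39 0.39 0.39 0.38 0.38]
m1.09 b0.43 th [0.82 0.87 0.93 0.98 1.03 1.08 1.13] lead [0.39 0.39 0.4  0.4  0.4  0.4  0.41]
m0.95 b0.50 th [0.82 0.87 0.92 0.97 1.02 1.07 1.12] lead [0.39 0.39 0.4  0.4  0.41 0.41 0.42]
m0.95 b0.37 th [0.82 0.88 0.94 1.   1.05 1.11 1.16] lead [0.39 0.39 0.39 0.38 0.38 0.37 0.37]
[[[-0.02, -0.012, 0, 0, 0, 0], [-0.036, -0.021, 0, 0, 0, 0], [-0.054, -0.029, 0, 0, 0, 0], [-0.071, -0.035, 0, 0, 0, 0], [-0.089, -0.04, 0, 0, 0, 0], [-0.105, -0.044, 0, 0, 0, 0], [-0.123, -0.047, 0, 0, 0, 0]]]
```

Request:
{"api": "drive_tool", "payload": {"rows": [[[-0.02,-0.012,0,0,0,0],[-0.036,-0.021,0,0,0,0],[-0.054,-0.029,0,0,0,0],[-0.071,-0.035,0,0,0,0],[-0.089,-0.04,0,0,0,0],[-0.105,-0.044,0,0,0,0],[-0.123,-0.047,0,0,0,0]]]}}

```text
time: 9.15
tool_pos: [443.1, -4.1, 132.6]
eef_rot: [-180.0, -7.9, 103.6]
ft_force: [2.2, 4.4, 0.6]
grip_width: 0.001
grip_force: 1.5
```

```bash
python3 - <<'E'
import re
s=open("plan.py").read()
s=s.replace('t_im=manip.state()["time"]; c=cams.read_camera(n);','t_im=manip.state()["time"]; c=cams.read_camera(n); cv2.imwrite("pics/run_%s_%.2f.png"%(n,t_im),c["image"][:,:,::-1]);')
open("plan.py","w").write(s)
E
python3 go.py 8 0.37 0.03 side,top
```

```text
t 9.15 tool [ 19.1 119.5  26.2] cmd [ 19.6 119.3  26.1] phi meas 1.54 log 1.537
pred [1.139 0.497 0.397]
lead by force 0.511
side green (1.12, 146.9, 43) brass (1.213, 94.4, 490)
top green None brass (1.159, 101.5, 442)
fit m,b [0.973 0.412] res rad [-0.011  0.014 -0.064  0.014]
now th,w,lead [1.197 0.47  0.34 ]
m0.97 b0.41 th [1.24 1.29 1.33 1.38 1.42 1.46 1.51 1.55] lead [0.4 0.4 0.4 0.4 0.4 0.4 0.4 0.4]
m0.83 b0.41 th [1.24 1.29 1.34 1.39 1.43 1.48 1.53 1.57] lead [0.4  0.4  0.39 0.39 0.39 0.38 0.38 0.38]
m1.12 b0.41 th [1.24 1.29 1.33 1.37 1.41 1.45 1.49 1.53] lead [0.4  0.4  0.4  0.41 0.41 0.41 0.42 0.42]
m0.97 b0.47 th [1.24 1.29 1.33 1.37 1.41 1.45 1.49 1.53] lead [0.4  0.4  0.4  0.41 0.41 0.41 0.42 0.42]
m0.97 b0.35 th [1.24 1.29 1.34 1.38 1.43 1.48 1.53 1.57] lead [0.4  0.4  0.39 0.39 0.39 0.38 0.38 0.38]
[[[-0.03, -0.004, 0, 0, 0, 0], [-0.042, -0.005, 0, 0, 0, 0], [-0.054, -0.005, 0, 0, 0, 0], [-0.066, -0.005, 0, 0, 0, 0], [-0.078, -0.004, 0, 0, 0, 0], [-0.09, -0.003, 0, 0, 0, 0], [-0.102, -0.001, 0, 0, 0, 0], [-0.114, 0.001, 0, 0, 0, 0]]]
```

```bash
ls pics/run*; python3 -c "
import cv2
a=cv2.imread('pics/run_side_9.15.png')[150:270,210:370]; cv2.imwrite('pics/crop3.png',cv2.resize(a,(800,600),interpolation=cv2.INTER_CUBIC))"; sed -i 's/b\[2\]>250 and/b[2]>250 and n=="top" and/; s/t_im,b\[0\],.03/t_im,b[0]-.013,.015/' plan.py
```

```text
pics/run_side_9.15.png
pics/run_top_9.20.png
```

View pics/crop3.png

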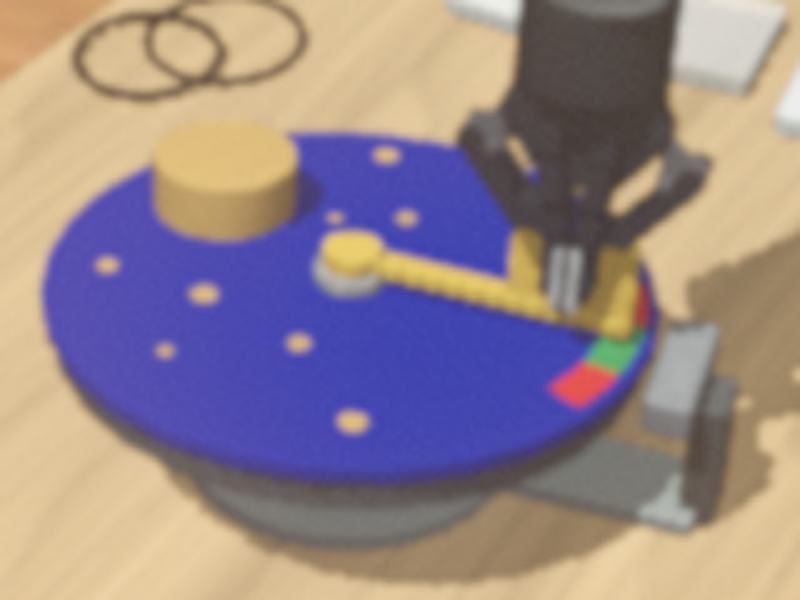

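The crop shows the bar from the hub cap (350,250) out to the pointer tip near (622,322). Green is at (613,350), low red at (585,385) and high red at (643,305). I'll turn those into angles.

Run:
```python
from h import *
S=cam("side")
f=lambda a,b:(210+(a+.5)/5-.5,150+(b+.5)/5-.5)
for n,p,h in (("tip lower",(625,335),9),("tip mid",(622,322),17),("bar mid",(450,277),17),("hub",(350,243),19),("green c",(613,350),0),("green-red low edge",(600,365),0),("red lo end",(567,397),0),("red lo end2",(560,385),0),("gr/red-lo inner",(588,360),0),("gr/red lo outer",(620,373),0)):
    q=((onplane(S,[f(*p)],C+nz*h,nz)-C)@W)[0]; print(n,np.arctan2(q[1],q[0]).round(3),np.hypot(*q[:2]).round(1),q.round(1))
```

```text
tip lower 1.516 150.4 [  8.2 150.2   9. ]
tip mid 1.508 148.2 [  9.3 147.9  17. ]
bar mid 1.502 54.8 [ 3.8 54.7 17. ]
hub -2.405 5.2 [-3.9 -3.5 19. ]
green c 1.498 145.9 [ 10.6 145.5  -0. ]
green-red low edge 1.388 145.1 [ 26.4 142.7  -0. ]
red lo end 1.151 147.1 [ 59.9 134.3  -0. ]
red lo end2 1.191 138.3 [ 51.4 128.5  -0. ]
gr/red-lo inner 1.392 138.1 [ 24.5 135.9   0. ]
gr/red lo outer 1.383 156.5 [ 29.3 153.7  -0. ]
```

Request:
{"api": "drive_tool", "payload": {"rows": [[[-0.03,-0.004,0,0,0,0],[-0.042,-0.005,0,0,0,0],[-0.054,-0.005,0,0,0,0],[-0.066,-0.005,0,0,0,0],[-0.078,-0.004,0,0,0,0],[-0.09,-0.003,0,0,0,0],[-0.102,-0.001,0,0,0,0],[-0.114,0.001,0,0,0,0]]]}}

```text
time: 10.05
tool_pos: [454.3, -47.7, 126.3]
eef_rot: [180.0, -7.9, 103.6]
ft_force: [1.0, 4.0, 0.4]
grip_width: -0.001
grip_force: 1.4
```

```bash
sed -i 's/g\[0\]+.004,.012/g[0]+.004,.012 if g[2]>65 else .04/' plan.py; python3 go.py 8 0.37 0.02 side,top
```

```text
t 10.05 tool [-26.4 118.9  26.2] cmd [-26.  118.9  26.1] phi meas 1.953 log 1.95
pred [1.549 0.427 0.401]
lead by force 0.385
side green (1.498, 148.1, 18) brass (1.64, 97.6, 525)
top green None brass (1.553, 101.0, 445)
fit m,b [1.025 0.41 ] res rad [ 0.006 -0.069  0.009  0.022]
now th,w,lead [1.583 0.41  0.368]
m1.02 b0.41 th [1.62 1.66 1.7  1.74 1.78 1.82 1.85 1.89] lead [0.39 0.39 0.39 0.39 0.39 0.39 0.39 0.39]
m0.87 b0.41 th [1.62 1.66 1.71 1.75 1.79 1.83 1.88 1.92] lead [0.39 0.39 0.39 0.38 0.38 0.37 0.37 0.36]
m1.18 b0.41 th [1.62 1.66 1.7  1.73 1.77 1.8  1.83 1.87] lead [0.39 0.39 0.4  0.4  0.4  0.4  0.41 0.41]
m1.02 b0.47 th [1.62 1.66 1.7  1.73 1.77 1.8  1.84 1.87] lead [0.39 0.39 0.4  0.39 0.4  0.4  0.41 0.41]
m1.02 b0.35 th [1.62 1.66 1.71 1.75 1.79 1.83 1.87 1.91] lead [0.39 0.39 0.39 0.38 0.38 0.37 0.37 0.37]
[[[-0.016, 0.004, 0, 0, 0, 0], [-0.028, 0.007, 0, 0, 0, 0], [-0.039, 0.011, 0, 0, 0, 0], [-0.048, 0.014, 0, 0, 0, 0], [-0.059, 0.019, 0, 0, 0, 0], [-0.068, 0.023, 0, 0, 0, 0], [-0.079, 0.028, 0, 0, 0, 0], [-0.088, 0.033, 0, 0, 0, 0]]]
```

Request:
{"api": "drive_tool", "payload": {"rows": [[[-0.016,0.004,0,0,0,0],[-0.028,0.007,0,0,0,0],[-0.039,0.011,0,0,0,0],[-0.048,0.014,0,0,0,0],[-0.059,0.019,0,0,0,0],[-0.068,0.023,0,0,0,0],[-0.079,0.028,0,0,0,0],[-0.088,0.033,0,0,0,0]]]}}

```text
time: 10.95
tool_pos: [475.4, -78.4, 121.4]
eef_rot: [180.0, -7.9, 103.6]
ft_force: [-0.8, 3.8, 0.6]
grip_width: -0.003
grip_force: 1.5
```

```bash
python3 go.py 8 0.37 0.02 side,top
```

```text
t 10.95 tool [-61.5 105.6  26.3] cmd [-61.2 105.7  26.1] phi meas 2.282 log 2.28
pred [1.892 0.382 0.387]
lead by force 0.407
side green None brass (1.979, 100.1, 557)
top green None brass (1.874, 100.4, 448)
fit m,b [1.145 0.385] res rad [-0.068  0.01   0.011  0.031]
now th,w,lead [1.911 0.374 0.369]
m1.15 b0.38 th [1.95 1.98 2.02 2.06 2.1  2.13 2.17 2.21] lead [0.39 0.39 0.39 0.39 0.39 0.39 0.39 0.39]
m0.97 b0.38 th [1.95 1.99 2.03 2.07 2.11 2.15 2.2  2.24] lead [0.39 0.38 0.38 0.38 0.37 0.37 0.36 0.36]
m1.32 b0.38 th [1.95 1.98 2.02 2.05 2.08 2.12 2.15 2.19] lead [0.39 0.39 0.39 0.4  0.4  0.4  0.41 0.41]
m1.15 b0.44 th [1.95 1.98 2.02 2.05 2.09 2.12 2.16 2.19] lead [0.39 0.39 0.39 0.4  0.4  0.4  0.4  0.4 ]
m1.15 b0.33 th [1.95 1.99 2.03 2.06 2.1  2.15 2.19 2.23] lead [0.39 0.39 0.38 0.38 0.38 0.37 0.37 0.37]
[[[-0.014, 0.009, 0, 0, 0, 0], [-0.023, 0.015, 0, 0, 0, 0], [-0.032, 0.021, 0, 0, 0, 0], [-0.041, 0.029, 0, 0, 0, 0], [-0.049, 0.036, 0, 0, 0, 0], [-0.057, 0.043, 0, 0, 0, 0], [-0.066, 0.051, 0, 0, 0, 0], [-0.074, 0.06, 0, 0, 0, 0]]]
```

```bash
sed -i 's/C+nz\*24,nz)/C+nz*hb,nz)/; s/def brass(c,ref):/def brass(c,ref,hb=33):/; s/b\[0\]-.013,.015/b[0],.015/' plan.py
python3 - <<'E'
from plan import *
lg=json.load(open("next.json")); T=cam("top")
print(brass(T,0),brass(cam("top","pics/top1.npz"),0))
for o in lg["obs"]:
    f="pics/run_top_%.2f.png"%o[0]
    if os.path.exists(f):
        T["image"]=cv2.imread(f)[:,:,::-1].copy(); b=brass(T,o[1]); print(o,b); o[1:]=[b[0],.015]
    else: print(o)
json.dump(lg,open("next.json","w"))
E
```

```text
(-0.002, 98.6, 449) (-0.001, 98.7, 442)
[7.0, 0.146, 0.012]
[7.75, 0.359, 0.012]
[8.4, 0.72, 0.012]
[9.15, 1.213, 0.03]
[9.2, 1.159, 0.03] (1.169, 99.8, 452)
[10.1, 1.54, 0.015] (1.571, 98.6, 445)
[11.0, 1.8610000000000002, 0.015] (1.897, 98.7, 448)
```

Request:
{"api": "drive_tool", "payload": {"rows": [[[-0.014,0.009,0,0,0,0],[-0.023,0.015,0,0,0,0],[-0.032,0.021,0,0,0,0],[-0.041,0.029,0,0,0,0],[-0.049,0.036,0,0,0,0],[-0.057,0.043,0,0,0,0],[-0.066,0.051,0,0,0,0],[-0.074,0.06,0,0,0,0]]]}}

```text
time: 11.85
tool_pos: [505.7, -101.2, 117.4]
eef_rot: [180.0, -7.9, 103.6]
ft_force: [-1.6, 3.4, 0.6]
grip_width: -0.002
grip_force: 1.4
```

```bash
python3 go.py 8 0.37 0.02 side,top
```

```text
t 11.85 tool [-91.1  81.4  26.3] cmd [-90.8  81.7  26.1] phi meas 2.6 log 2.597
pred [2.211 0.393 0.386]
lead by force 0.373
side green None brass (2.424, 108.7, 614)
top green None brass (2.231, 99.0, 457)
fit m,b [1.058 0.397] res rad [ 0.003 -0.01   0.011  0.014]
now th,w,lead [2.265 0.39  0.332]
m1.06 b0.40 th [2.3  2.34 2.39 2.43 2.48 2.53 2.58 2.63] lead [0.39 0.38 0.39 0.39 0.38 0.38 0.38 0.38]
m0.90 b0.40 th [2.3  2.35 2.39 2.44 2.49 2.54 2.6  2.65] lead [0.39 0.38 0.38 0.38 0.37 0.37 0.36 0.36]
m1.22 b0.40 th [2.3  2.34 2.38 2.42 2.47 2.51 2.56 2.61] lead [0.39 0.38 0.39 0.4  0.39 0.4  0.4  0.4 ]
m1.06 b0.46 th [2.3  2.34 2.38 2.42 2.47 2.51 2.56 2.61] lead [0.39 0.38 0.39 0.39 0.39 0.4  0.4  0.4 ]
m1.06 b0.34 th [2.3  2.35 2.39 2.44 2.49 2.54 2.59 2.65] lead [0.39 0.38 0.38 0.38 0.37 0.37 0.37 0.36]
[[[-0.019, 0.023, 0, 0, 0, 0], [-0.025, 0.032, 0, 0, 0, 0], [-0.033, 0.044, 0, 0, 0, 0], [-0.04, 0.057, 0, 0, 0, 0], [-0.046, 0.068, 0, 0, 0, 0], [-0.052, 0.083, 0, 0, 0, 0], [-0.058, 0.098, 0, 0, 0, 0], [-0.063, 0.113, 0, 0, 0, 0]]]
```

Request:
{"api": "drive_tool", "payload": {"rows": [[[-0.019,0.023,0,0,0,0],[-0.025,0.032,0,0,0,0],[-0.033,0.044,0,0,0,0],[-0.04,0.057,0,0,0,0],[-0.046,0.068,0,0,0,0],[-0.052,0.083,0,0,0,0],[-0.058,0.098,0,0,0,0],[-0.063,0.113,0,0,0,0]]]}}

```text
time: 12.75
tool_pos: [555.7, -114.7, 113.9]
eef_rot: [180.0, -7.9, 103.6]
ft_force: [-3.6, 2.3, 0.5]
grip_width: 0.001
grip_force: 1.5
```

```bash
python3 go.py 8 0.37 0.04 top
```

```text
t 12.75 tool [-116.2   36.    26.3] cmd [-116.    36.5   26.1] phi meas 3.011 log 3.007
pred [2.627 0.527 0.38 ]
lead by force 0.461
top green None brass (2.628, 99.5, 466)
fit m,b [1.058 0.397] res rad [-0.01   0.012  0.015 -0.001]
now th,w,lead [2.654 0.534 0.354]
m1.06 b0.40 th [2.71 2.76 2.82 2.89 2.95 3.02 3.09 3.16] lead [0.39 0.39 0.38 0.38 0.38 0.38 0.37 0.37]
m0.90 b0.40 th [2.71 2.77 2.83 2.89 2.96 3.03 3.1  3.18] lead [0.39 0.39 0.38 0.37 0.37 0.37 0.36 0.35]
m1.22 b0.40 th [2.71 2.76 2.82 2.88 2.94 3.01 3.08 3.15] lead [0.39 0.39 0.39 0.39 0.39 0.39 0.39 0.38]
m1.06 b0.46 th [2.71 2.76 2.82 2.88 2.94 3.   3.07 3.13] lead [0.39 0.39 0.39 0.39 0.39 0.4  0.4  0.4 ]
m1.06 b0.34 th [2.71 2.77 2.83 2.9  2.97 3.04 3.11 3.19] lead [0.39 0.39 0.38 0.37 0.37 0.36 0.35 0.34]
[[[-0.007, 0.029, 0, 0, 0, 0], [-0.011, 0.046, 0, 0, 0, 0], [-0.013, 0.061, 0, 0, 0, 0], [-0.014, 0.078, 0, 0, 0, 0], [-0.015, 0.096, 0, 0, 0, 0], [-0.014, 0.115, 0, 0, 0, 0], [-0.012, 0.134, 0, 0, 0, 0], [-0.009, 0.154, 0, 0, 0, 0]]]
```

Request:
{"api": "drive_tool", "payload": {"rows": [[[-0.007,0.029,0,0,0,0],[-0.011,0.046,0,0,0,0],[-0.013,0.061,0,0,0,0],[-0.014,0.078,0,0,0,0],[-0.015,0.096,0,0,0,0],[-0.014,0.115,0,0,0,0],[-0.012,0.134,0,0,0,0],[-0.009,0.154,0,0,0,0]]]}}

```text
time: 13.6
tool_pos: [616.6, -103.4, 113.5]
eef_rot: [180.0, -7.9, 103.6]
ft_force: [-3.7, -0.2, -0.1]
grip_width: -0.002
grip_force: 1.5
```

```bash
python3 go.py 7 0.37 0.04 top
```

```text
t 13.6 tool [-119.6  -25.8   26.4] cmd [-119.6  -25.1   26.1] phi meas 3.538 log 3.532
pred [3.162 0.748 0.37 ]
lead by force 0.416
top green None brass (2.827, 88.2, 35)
fit m,b [1.058 0.397] res rad [-0.01   0.012  0.015 -0.001]
now th,w,lead [3.2   0.759 0.332]
m1.06 b0.40 th [3.28 3.36 3.44 3.53 3.62 3.71 3.81] lead [0.36 0.37 0.36 0.36 0.35 0.35 0.35]
m0.90 b0.40 th [3.28 3.36 3.44 3.53 3.62 3.71 3.81] lead [0.36 0.36 0.36 0.36 0.35 0.35 0.35]
m1.22 b0.40 th [3.28 3.36 3.44 3.53 3.62 3.71 3.81] lead [0.36 0.37 0.36 0.36 0.35 0.36 0.35]
m1.06 b0.46 th [3.28 3.35 3.43 3.51 3.6  3.69 3.78] lead [0.37 0.37 0.37 0.37 0.37 0.38 0.38]
m1.06 b0.34 th [3.28 3.36 3.45 3.54 3.64 3.74 3.85] lead [0.36 0.36 0.35 0.34 0.33 0.33 0.31]
[[[0.009, 0.031, 0, 0, 0, 0], [0.017, 0.054, 0, 0, 0, 0], [0.027, 0.076, 0, 0, 0, 0], [0.04, 0.099, 0, 0, 0, 0], [0.055, 0.121, 0, 0, 0, 0], [0.075, 0.144, 0, 0, 0, 0], [0.096, 0.164, 0, 0, 0, 0]]]
```

```bash
cat >> plan.py <<'E'
def brasstop(c,ref):
    h=cv2.cvtColor(c["image"],cv2.COLOR_RGB2HSV); v,u=np.nonzero(cv2.inRange(h,(10,60,60),(26,255,255)))
    P=(onplane(c,np.c_[u,v],C+nz*34,nz)-C)@W; q=np.array([np.cos(ref+np.pi),np.sin(ref+np.pi)])*100
    k=np.hypot(*(P[:,:2]-q).T)<70; V=h[v,u,2]
    t,_=cv2.threshold(V[k].reshape(-1,1),0,255,cv2.THRESH_OTSU); m=np.zeros(h.shape[:2],np.uint8); m[v[k&(V>t)],u[k&(V>t)]]=255
    b=big(m)[0]; cs,_=cv2.findContours(b[0],cv2.RETR_EXTERNAL,cv2.CHAIN_APPROX_NONE); k=cv2.convexHull(cs[0])
    M=cv2.moments(k); q=((onplane(c,[[M["m10"]/M["m00"],M["m01"]/M["m00"]]],C+nz*34,nz)-C)@W)[0]
    return round(float(wrap(np.arctan2(q[1],q[0])-np.pi,ref)),3),round(float(np.hypot(*q[:2])),1),int(M["m00"]),t
E
python3 - <<'E'
from plan import *
S=cam("side"); lg=json.load(open("next.json"))
for f,r in (("side0",0),("run_side_9.15",1.16),("run_side_10.05",1.55),("run_side_10.95",1.885),("run_side_11.85",2.22)):
    S["image"]=cv2.imread(f"pics/{f}.png")[:,:,::-1].copy()
    kn=lg["kn"]
    if r: t=float(f[9:]); r=sim([k for k in kn if k[0]<=t],t,lg["m"],lg["b"])[1][-1,0]
    print(f,round(r,3),brasstop(S,r))
E
```

```text
side0 0 (0.001, 111.4, 681, 174.0)
run_side_9.15 1.148 (1.135, 114.4, 667, 197.0)
run_side_10.05 1.54 (1.518, 116.5, 677, 198.0)
run_side_10.95 1.89 (1.846, 117.9, 658, 197.0)
run_side_11.85 2.226 (2.241, 103.1, 375, 197.0)
```

Request:
{"api": "drive_tool", "payload": {"rows": [[[0.009,0.031,0,0,0,0],[0.017,0.054,0,0,0,0],[0.027,0.076,0,0,0,0],[0.04,0.099,0,0,0,0],[0.055,0.121,0,0,0,0],[0.075,0.144,0,0,0,0],[0.096,0.164,0,0,0,0]]]}}

```text
time: 14.35
tool_pos: [671.4, -50.4, 118.9]
eef_rot: [180.0, -7.9, 103.6]
ft_force: [-3.4, -2.4, 0.3]
grip_width: -0.001
grip_force: 1.4
```

```bash
sed -i 's/-q).T)<70; V/-q).T)<55; V/' plan.py
python3 - <<'E'
s=open("plan.py").read()
s=s.replace('b=brass(c,th0[0]);','b=brass(c,th0[0]) if n=="top" else brasstop(c,th0[0]);')
s=s.replace('b[2]>250 and n=="top" and','b[2]>250 and')
open("plan.py","w").write(s)
E
python3 go.py 6 0.37 0.06 side
```

```text
t 14.35 tool [-80.6 -91.5  26.3] cmd [-81.2 -90.7  26.1] phi meas 4.167 log 4.159
pred [3.812 1.003 0.347]
lead by force 0.447
side green (3.822, 148.3, 14) brass (3.758, 103.3, 438, 201.0)
fit m,b [0.965 0.44 ] res rad [ 0.017  0.018 -0.002  0.015]
now th,w,lead [3.822 0.981 0.337]
m0.96 b0.44 th [3.92 4.02 4.12 4.23 4.33 4.44] lead [0.33 0.33 0.33 0.32 0.32 0.32]
m0.82 b0.44 th [3.92 4.02 4.12 4.22 4.32 4.43] lead [0.33 0.33 0.33 0.33 0.33 0.33]
m1.11 b0.44 th [3.92 4.02 4.13 4.23 4.34 4.45] lead [0.33 0.33 0.32 0.32 0.31 0.31]
m0.96 b0.51 th [3.92 4.02 4.11 4.21 4.31 4.4 ] lead [0.33 0.33 0.34 0.34 0.35 0.35]
m0.96 b0.37 th [3.92 4.03 4.14 4.25 4.36 4.48] lead [0.33 0.32 0.31 0.3  0.29 0.28]
[[[0.024, 0.019, 0, 0, 0, 0], [0.05, 0.036, 0, 0, 0, 0], [0.08, 0.051, 0, 0, 0, 0], [0.112, 0.062, 0, 0, 0, 0], [0.145, 0.07, 0, 0, 0, 0], [0.177, 0.075, 0, 0, 0, 0]]]
```

Request:
{"api": "drive_tool", "payload": {"rows": [[[0.024,0.019,0,0,0,0],[0.05,0.036,0,0,0,0],[0.08,0.051,0,0,0,0],[0.112,0.062,0,0,0,0],[0.145,0.07,0,0,0,0],[0.177,0.075,0,0,0,0]]]}}

```text
time: 15.0
tool_pos: [683.5, 25.2, 128.8]
eef_rot: [180.0, -7.9, 103.6]
ft_force: [-0.9, -3.2, -0.4]
grip_width: -0.001
grip_force: 1.4
```

```bash
python3 go.py 6 0.38 0.06 side
```

```text
t 15.0 tool [  -9.2 -121.1   26.4] cmd [ -10.4 -120.7   26.1] phi meas 4.767 log 4.756
pred [4.44  1.081 0.316]
lead by force 0.368
side green (4.466, 149.5, 27) brass (4.439, 100.0, 418, 204.0)
fit m,b [0.964 0.44 ] res rad [ 0.018 -0.002  0.015  0.   ]
now th,w,lead [4.493 1.082 0.262]
m0.96 b0.44 th [4.6  4.71 4.82 4.93 5.05 5.16] lead [0.32 0.32 0.32 0.32 0.32 0.33]
m0.82 b0.44 th [4.6  4.71 4.82 4.92 5.03 5.14] lead [0.32 0.32 0.32 0.33 0.33 0.34]
m1.11 b0.44 th [4.6  4.71 4.83 4.94 5.06 5.17] lead [0.32 0.32 0.31 0.31 0.31 0.31]
m0.96 b0.51 th [4.6  4.7  4.81 4.91 5.02 5.12] lead [0.32 0.33 0.33 0.34 0.35 0.36]
m0.96 b0.37 th [4.6  4.72 4.84 4.96 5.08 5.2 ] lead [0.32 0.31 0.3  0.3  0.29 0.28]
[[[0.044, 0.001, 0, 0, 0, 0], [0.074, -0.002, 0, 0, 0, 0], [0.104, -0.008, 0, 0, 0, 0], [0.135, -0.017, 0, 0, 0, 0], [0.165, -0.03, 0, 0, 0, 0], [0.195, -0.048, 0, 0, 0, 0]]]
```

```bash
rm next.json
python3 - <<'E'
from plan import *
main(lambda th: .33 if th<5.3 else .33-.9*(th-5.3),10,[],stop=None)
lg=json.load(open("next.json")); kn=lg["kn"]
for m,b in ((1,.4),(.96,.44),(.8,.4),(1.2,.37)):
    _,H=sim(kn,kn[-1][0]+8,m,b); i=np.argmax(H[:,0]); print(m,b,"max",H[i].round(3),"end",H[-1].round(3),"v end+4s",H[-800,1].round(3))
E
```

```text
t 15.05 tool [  -7.4 -121.3   26.4] cmd [ -10.4 -120.7   26.1] phi meas 4.784 log 4.756
pred [4.494 1.082 0.262]
lead by force 0.16
fit m,b [0.965 0.44 ] res rad [ 0.017  0.018 -0.002  0.015]
now th,w,lead [4.494 1.082 0.262]
m0.96 b0.44 th [4.6  4.71 4.82 4.94 5.05 5.17 5.28 5.4  5.51 5.62] lead [0.33 0.33 0.33 0.33 0.33 0.33 0.33 0.33 0.25 0.14]
m0.82 b0.44 th [4.6  4.71 4.82 4.93 5.04 5.15 5.26 5.38 5.49 5.59] lead [0.33 0.33 0.34 0.34 0.34 0.35 0.35 0.35 0.27 0.17]
m1.11 b0.44 th [4.6  4.71 4.83 4.95 5.06 5.18 5.3  5.42 5.53 5.64] lead [0.33 0.33 0.33 0.32 0.32 0.32 0.31 0.31 0.22 0.11]
m0.96 b0.51 th [4.6  4.71 4.81 4.92 5.02 5.13 5.24 5.34 5.45 5.55] lead [0.33 0.33 0.34 0.35 0.36 0.37 0.38 0.39 0.31 0.2 ]
m0.96 b0.37 th [4.6  4.72 4.84 4.96 5.08 5.21 5.33 5.46 5.58 5.69] lead [0.33 0.32 0.32 0.31 0.3  0.29 0.28 0.27 0.18 0.07]
[[[0.047, 0.001, 0, 0, 0, 0], [0.077, -0.002, 0, 0, 0, 0], [0.108, -0.009, 0, 0, 0, 0], [0.139, -0.019, 0, 0, 0, 0], [0.169, -0.033, 0, 0, 0, 0], [0.199, -0.05, 0, 0, 0, 0], [0.226, -0.071, 0, 0, 0, 0], [0.251, -0.096, 0, 0, 0, 0], [0.257, -0.102, 0, 0, 0, 0], [0.257, -0.102, 0, 0, 0, 0]]]
1 0.4 max [ 6.28   0.    -0.522] end [ 6.28   0.    -0.522] v end+4s 0.001
0.96 0.44 max [ 6.251e+00  4.000e-03 -4.930e-01] end [ 6.251e+00  4.000e-03 -4.930e-01] v end+4s 0.006
0.8 0.4 max [ 6.229e+00  5.000e-03 -4.720e-01] end [ 6.229e+00  5.000e-03 -4.720e-01] v end+4s 0.009
1.2 0.37 max [ 6.4    0.    -0.643] end [ 6.316e+00 -5.000e-03 -5.590e-01] v end+4s -0.017
```

Request:
{"api": "drive_tool", "payload": {"rows": [[[0.047,0.001,0,0,0,0],[0.077,-0.002,0,0,0,0],[0.108,-0.009,0,0,0,0],[0.139,-0.019,0,0,0,0],[0.169,-0.033,0,0,0,0],[0.199,-0.05,0,0,0,0],[0.226,-0.071,0,0,0,0],[0.251,-0.096,0,0,0,0],[0.257,-0.102,0,0,0,0],[0.257,-0.102,0,0,0,0]]]}}

```text
time: 16.05
tool_pos: [619.4, 113.8, 143.1]
eef_rot: [180.0, -8.0, 103.6]
ft_force: [1.2, 0.4, -0.2]
grip_width: 0.003
grip_force: 0.3
```

Request:
{"api": "drive_tool", "payload": {"rows": [[[0,0,0,0,0,0],[0,0,0,0,0,0],[0,0,0,0,0,0],[-0.02,0.02,0,0,0,0],[-0.04,0.03,0,0,0,0],[-0.04,0.03,-0.06,0,0,0],[-0.04,0.03,-0.14,0,0,0],[-0.04,0.03,-0.22,0,0,0],[-0.04,0.03,-0.3,0,0,0],[-0.04,0.03,-0.3,0,0,0]]]}}

```text
time: 17.05
tool_pos: [641.0, 83.5, 263.8]
eef_rot: [179.6, -7.8, 103.6]
ft_force: [-0.3, 0.2, -0.3]
grip_width: -0.0
grip_force: 0.0
```

Run:
```python
from plan import *
from workcell import manip,cams
c=cams.read_camera("side"); c["R"]=cam("side")["R"]; s=manip.state(); print(s["time"],towheel(s["tool_pos"]).round(1),angles(c,6.1))
```

```text
17.1 [ 75.7 -92.8 148.2] {'green': (6.118, 145.8, 81), 'red': (6.147, 140.6, 107), 'brass': (6.06, 12.3, 689)}
```

Clear of the vane, with the wheel at 6.12 and settling. I'll wait.

Request:
{"api": "drive_tool", "payload": {"rows": [[[0,0,0,0,0,0],[0,0,0,0,0,0],[0,0,0,0,0,0],[0,0,0,0,0,0],[0,0,0,0,0,0],[0,0,0,0,0,0],[0,0,0,0,0,0],[0,0,0,0,0,0],[0,0,0,0,0,0],[0,0,0,0,0,0]]]}}

```text
time: 18.1
tool_pos: [639.1, 84.7, 259.4]
eef_rot: [180.0, -7.9, 103.6]
ft_force: [0.1, -0.4, -0.1]
grip_width: 0.0
grip_force: 0.0
```

Request:
{"api": "drive_tool", "payload": {"rows": [[[0,0,0,0,0,0],[0,0,0,0,0,0],[0,0,0,0,0,0],[0,0,0,0,0,0],[0,0,0,0,0,0],[0,0,0,0,0,0],[0,0,0,0,0,0],[0,0,0,0,0,0],[0,0,0,0,0,0],[0,0,0,0,0,0]]]}}

```text
time: 19.1
tool_pos: [639.1, 84.7, 259.4]
eef_rot: [180.0, -7.9, 103.6]
ft_force: [0.3, -0.1, -0.1]
grip_width: -0.002
grip_force: 0.0
```

Request:
{"api": "drive_tool", "payload": {"rows": [[[0,0,0,0,0,0],[0,0,0,0,0,0],[0,0,0,0,0,0],[0,0,0,0,0,0],[0,0,0,0,0,0],[0,0,0,0,0,0],[0,0,0,0,0,0],[0,0,0,0,0,0],[0,0,0,0,0,0],[0,0,0,0,0,0]]]}}

```text
time: 20.1
tool_pos: [639.1, 84.6, 259.4]
eef_rot: [180.0, -7.9, 103.6]
ft_force: [0.0, 0.3, 0.1]
grip_width: -0.0
grip_force: 0.0
```

Request:
{"api": "drive_tool", "payload": {"rows": [[[0,0,0,0,0,0],[0,0,0,0,0,0],[0,0,0,0,0,0],[0,0,0,0,0,0],[0,0,0,0,0,0],[0,0,0,0,0,0],[0,0,0,0,0,0],[0,0,0,0,0,0],[0,0,0,0,0,0],[0,0,0,0,0,0]]]}}

```text
time: 21.1
tool_pos: [639.1, 84.7, 259.4]
eef_rot: [180.0, -7.9, 103.6]
ft_force: [0.3, 0.0, -0.3]
grip_width: -0.003
grip_force: 0.0
```

Run:
```python
from plan import *
from workcell import manip,cams
for i in range(10):
    c=cams.read_camera("side"); c["R"]=cam("side")["R"]
    if i in(0,9): print(manip.state()["time"],angles(c,6.2)["green"])
cv2.imwrite("pics/end.png",c["image"][:,:,::-1])
```

```text
21.15 (6.203, 145.7, 76)
21.6 (6.203, 145.7, 76)
```

View pics/end.png

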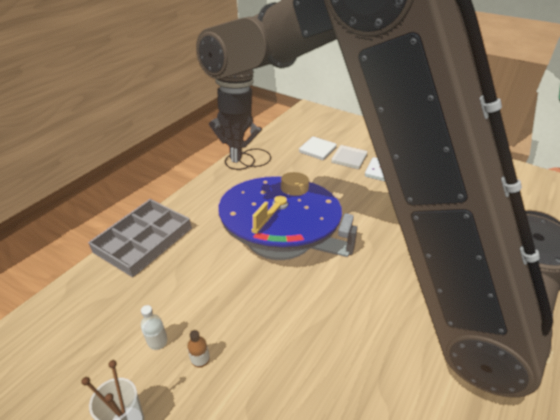

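The end view shows the wheel at rest at about 6.21 rad with the arm relaxed at the low red edge (262,217). The gripper is clear at (235,150) and the bottles are in place.

```bash
python3 -c "
from workcell import job; print(job.finish_job())"
```

```text
the job is handed in; nothing more can be done
None
```

I handed the job in after one full counter-clockwise turn: the wheel rests at about 6.21 rad, inside the 6.08 to 6.48 rad window; my estimates kept the pointer in the green from 30 to 300 degrees (lowest about 0.26 rad), the gripper is clear, and no verdict was returned.

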